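Balance check of a sprung hatch, finishing with the hatch held

TASK

We are checking the balance spring of the hatch on the grey case. First, with the hatch still shut, slide the tape roll straight up off the spindle on the hatch and set it down flat on the grey pad, wholly on it and not dropped. Then raise the hatch past its balance point (red pointer well beyond the yellow mark on the quadrant), bring it back down and finish while holding it still just below the balance point, pointer in the green band; do not let go at the end, and leave the other things on the bench where they are.

Things in the scene. Friction and masses are not known exactly. Their poses are not given: they have to be found in the camera images.
- case: Fixed grey steel case, 130 mm deep (its x), 160 wide (its y), 75 high, shut by a blue hatch. Origin: centre of its underside on the bench. The grip bar is at its own -x side. On its own +y side, 6 mm outside the wall, stands the quadrant: a curved dark rod of 95 mm radius about the hinge line, up to 180 mm above the bench, with a green band and a yellow mark.
- hatch (a joint): Angle of the blue hatch, rad: 0 shut and level, grows as its front edge rises, stop at 1.75. Balances at 1.10 (yellow mark): below that it falls shut, above it a spring swings it open. Green band: 0.86 to 1.03. Red pointer on its +y edge. Steel plate 130 mm from hinge to front edge, 160 wide, 6 thick, 0.9 kg in all. Lifting it at the bar takes at most 2 N.
- hinge_line (a point): Middle of the hatch's hinge line, which runs along the case's y: 65 mm behind the case's centre (its +x), 78 mm above the bench. Its axes are the case's.
- grip_bar (a point): Middle of the hatch's grip bar: round steel bar, 10 mm thick, along the case's y, 90 mm clear between its two arms, held 38 mm out from the hatch's front edge in the plane of the hatch (33 mm gap). Shut, it is 78 mm above the bench. It moves on a circle of 168 mm about the hinge line. Axes of the hatch: y along the bar, x from bar to hinge line, z out of the top.
- spindle_tip (a point): Tip of the upright spindle in the middle of the hatch: aluminium pin of 14 mm diameter, 30 mm long, on a black collar 38 mm across and 10 mm high on the hatch's top. The tip is 40 mm above the hatch's top face (121 mm above the bench when shut), 65 mm from the hinge line. z points along the pin.
- tape_roll: Amber roll of tape, a ring 58 mm across and 12 mm thick with a wide hole, about 20 g. Origin: centre of its underside, z along its axis. At first it lies on the collar round the spindle, underside 91 mm above the bench, and must rise 30 mm straight up to clear the pin. Can be gripped across its rim from above.
- mat: Light grey rigid pad, 150 by 150 mm, 6 mm thick, fixed flat on the bench. Origin: centre of its underside; x and y along its edges.
- solvent_bottle: Bystander: white solvent bottle, 66 mm wide, 123 mm high, standing. Origin: centre of its underside.
- flux_tin: Bystander: flat red tin, 58 mm across, 20 mm high. Origin: centre of its underside.
- solder_spool: Bystander: spool of solder with green flanges, 54 mm across, 36 mm high. Origin: centre of its underside.
- wick_spool: Bystander: flat white spool, 44 mm across, 11 mm high. Origin: centre of its underside.
- driver_red: Bystander: screwdriver with red handle, 154 mm long along its y, 16 mm thick, lying. Origin: centre of its underside.
- heat_sink_0: Bystander: bare metal finned heat sink, 26 by 30 by 18 mm. Origin: centre of its underside.
- capacitor_0: Bystander: blue upright capacitor, 18 mm across, 26 mm high. Origin: centre of its underside.
Things that resemble listed ones, but are neither listed nor needed, are in the scene too. Leave any purple look-alike of the tape_roll alone.

How it is judged (in metres and radians):
On the way, in this order (a step that is already met when the one before it is completed fails the run):
1. the tape roll is off the spindle and lies flat, at rest and released on the grey pad, the hatch still shut (x of tape_roll in the frame of mat between -0.046 and 0.046 m and y of tape_roll in the frame of mat between -0.046 and 0.046 m and height (world z) of tape_roll below 0.01 m and angle between tape_roll's own z axis and vertical below 0.1 rad and linear speed of tape_roll below 0.03 m/s and contact force between tape_roll and the fingers below 0.05 N and value of joint hatch below 0.1 rad), for 0.2 s.
2. the hatch has been raised past its balance point (beyond 1.2 rad) (value of joint hatch above 1.2 rad), for 0.1 s.
At the end, for the whole second after the job is handed in: The gripper's fingers are still holding the hatch (contact over 0.1 N, nothing else carrying it) at rest between 0.84 and 1.05 rad, just below its balance at 1.10; the tape roll lies flat, at rest and released, wholly on the pad (its centre within 46 mm of the pad's middle along both edges) (value of joint hatch between 0.84 and 1.05 rad and velocity of joint hatch between -0.08 and 0.08 rad/s and contact force between the fingers and hatch above 0.1 N and contact force between hatch and tape_roll below 0.05 N and contact force between hatch and solvent_bottle below 0.05 N and contact force between hatch and flux_tin below 0.05 N and contact force between hatch and solder_spool below 0.05 N and contact force between hatch and wick_spool below 0.05 N and contact force between hatch and driver_red below 0.05 N and contact force between hatch and heat_sink_0 below 0.05 N and contact force between hatch and capacitor_0 below 0.05 N and x of tape_roll in the frame of mat between -0.046 and 0.046 m and y of tape_roll in the frame of mat between -0.046 and 0.046 m and height (world z) of tape_roll below 0.01 m and angle between tape_roll's own z axis and vertical below 0.1 rad and linear speed of tape_roll below 0.03 m/s and contact force between tape_roll and the fingers below 0.05 N); the arm keeps its last pose, push and grip.
It fails at once if the tape roll is dropped (falls faster than 0.7 m/s while nothing holds it) (linear speed of tape_roll above 0.7 m/s and contact force between tape_roll and the fingers below 0.02 N).
It fails at once if a bystander is moved by more than 25 mm (distance of any of solvent_bottle, flux_tin, solder_spool, wick_spool, driver_red, heat_sink_0, capacitor_0 from where it was at the start of the episode above 0.025 m).
It fails at once if the hatch is raised while the tape roll is still on it (value of joint hatch above 0.2 rad and distance between tape_roll and spindle_tip below 0.06 m).
It also fails if it takes over 58 s, if anything falls off the work surface, if the arm or the gripper's body presses on something with over 40 N, if the wrist force passes 120 N, or if a joint passes its speed limit or range.

ROBOT

A 6-joint arm with a two-finger parallel gripper is mounted at the origin on a cart in front of the work surface, level with it; the furniture and walls round the work are solid. World frame = base frame: x ahead of the robot, y to its left, z up, the work surface at z = 0. Lengths are in m, angles in degrees, forces in N, time in s.
With the tool pointing down it reaches from about 0.25 to 0.725 m from the base axis. Payload 9.7 kg.
Tool frame: the origin (TCP) lies between the finger pads; the fingertips stand 11 mm ahead of it and the grasp point (between the pads) lies 8 mm behind it; y points along the fingers, x is the direction in which the jaws open and shut, and the axes are right-handed (so a half turn about y gives the same grasp; the last joint's range is limited). The gripper opens to 85 mm and grips with 20 to 120 N. Pads are 22 mm wide; open, the fingers measure 114 mm over their backs; the gripper's body (76 mm by 85 mm) begins 54 mm behind the grasp point. The pads swing forward as they close: fully open they stand 13 mm farther back than shut.
Start: joints at [-71.734, 4.979, 10.078, 95.1, 0, 90], TCP at [0.172, -0.522, 0.242] pointing down, gripper open.
Joint ranges: [-179.16, 179.16], [-48.56, 103.87], [-65.8, 70.77], [-126.05, 130.52], [-82.76, 87.17], [-180, 180]. Speed limits (degrees/s): [127.2, 127.2, 147.25, 180, 180, 180].

INTERFACE

Orientations are given as [roll, pitch, yaw] about the fixed x, y, z axes, in that order (R = Rz(yaw) Ry(pitch) Rx(roll)).
In Python, from workcell import bot, vision gives the robot as it stands. The module is installed in compiled form; this text tells all that it offers.
- The arm moves only by the shell command python3 -m crank 'ROWS' [OPENING] [FORCE]. ROWS is text: rows parted by semicolons, each of 6 numbers parted by spaces: the shift along the tool's x, y, z in m, then the turn, a rotation vector about the tool's x, y, z in rad. A call has 1 to 8 rows; each row is the pose to reach, as a shift and turn from the pose commanded when the call began, along the tool's axes at that moment; what a row does not reach only later rows make up. A row lasts 1/10 s, in which the tool goes at most 50 mm and 8.59 degrees, less where a joint would pass 70% of its speed; a pose out of reach is approached as far as the arm can. A call with a gripper value outside its range is refused whole. OPENING is the gripper's target within -1 to 1 (shut at 1, half-way at 0, fully open at -1), set as the call begins (- or left out, the last holds). The fingers move at their own pace and stop on an object; FORCE is the grip in N (left out, the last holds). Time passes only in rows, so rows that repeat a pose let the fingers close. It gives the time, the measured TCP pose, the force and the opening at its end, in the units of the state.
- bot.get_obs(): the state, without advancing time (a new reading comes with each control period).
- vision.camera(name): name is "scene" or "top" or "wrist"; returns the picture (400x640x3 uint8, red, green, blue); there is no depth.
- vision.get_calibration(name): a dict with "fx", "fy", "cx", "cy" (pixels), "rvec" (rotation vector, rad) and "tvec" (3), from world to camera coordinates, as OpenCV has them. Camera axes: x right, y down, z forward; pixel columns grow to the right and rows downward; lengths in m; the calibration is good to about 2 mm. A picture is of the moment at which its call begins: read the wrist's pose just before it. get_calibration takes no time and is no camera call; for the wrist camera it gives the pose at the moment of the call.
- bot.job_done(): hands the job in, once; it reports no verdict.
The state is a dict: "time": time; "q": joint angles; "qd": joint speeds; "joint_efforts": joint torques, N m; "ee_pos": TCP position; "tcp_rot": TCP orientation; "wrist_force": force on the tool from outside, world axes, zero at the start; "torque": the same for the moment, N m; "opening": finger opening in m.
Only numpy, scipy, OpenCV 4.12 (cv2) and the standard library are available. Lean on these libraries where they do the work, as an engineer would, in place of code of your own. Each camera call takes 0.05 s, during which the arm holds its last target. There are 200 camera calls.

## Working session

There is one attempt and no reset: what is moved stays moved. The work goes in short steps, Python scripts to look and compute and a shell command to move; the robot and the scene stay as the last step left them, time stands still between calls to the robot, and variables do not carry over. Pictures are saved under pics/ and viewed, about 8 in all and at most 12, crops included, and the job is handed in when it is done.

```bash
mkdir -p pics
python3 - <<'E'
from workcell import bot, vision
import cv2
print(bot.get_obs())
for n in("scene","top"):
    cv2.imwrite(f"pics/{n}0.png",vision.camera(n)[:,:,::-1]); print(vision.get_calibration(n))
E
```

```text
{'time': 0.0, 'q': array([-7.17351775e+01,  5.01025129e+00,  1.00336011e+01,  9.51005925e+01,
       -2.39236542e-05,  9.00001357e+01]), 'qd': array([ 0.05054773,  0.01333703, -0.04502679,  0.00873576,  0.0404135 ,
       -0.0619375 ]), 'joint_efforts': array([ 2.23514733e-03, -5.20383668e+01,  4.64808297e+01,  1.61944132e-02,
        1.50058768e-04, -3.41220300e-05]), 'ee_pos': array([ 0.17230347, -0.52207293,  0.24158358]), 'tcp_rot': array([-9.00000241e+01,  7.72427506e-02, -7.17353133e+01]), 'wrist_force': array([-0.43942797, -0.64200773, -0.54879812]), 'torque': array([-0.01527005, -0.07189439, -0.00918305]), 'opening': 0.08537881934764739}
{'fx': 414.2829134245554, 'fy': 414.2829134245554, 'cx': 323.72637995996246, 'cy': 192.78970610105523, 'rvec': array([ 0.69718476, -2.51866133,  1.29524604]), 'tvec': array([0.41663497, 0.32352528, 0.99366704])}
{'fx': 422.27709393635274, 'fy': 422.27709393635274, 'cx': 321.22824467972754, 'cy': 194.80013284604823, 'rvec': array([ 2.16666752, -2.14237617,  0.10659906]), 'tvec': array([-0.11495273,  0.54576069,  1.21600232])}
```

View pics/top0.png

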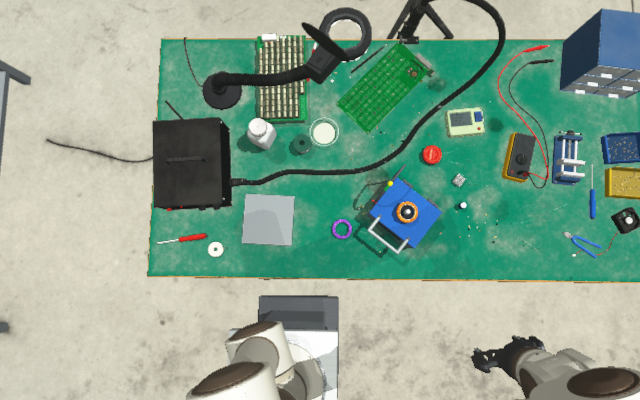

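View pics/scene0.png

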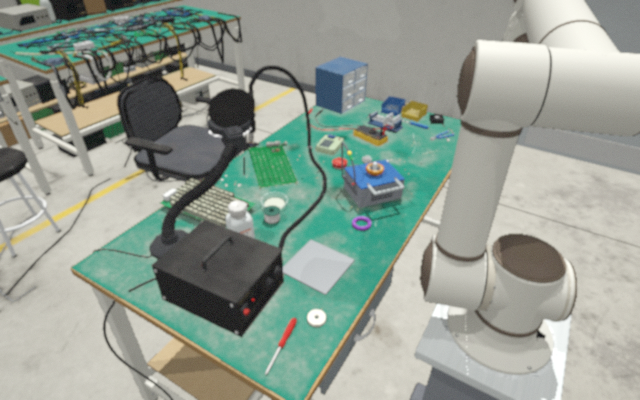

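Top view: amber roll on the blue hatch at (407,212) fits tape_roll. The ring at (342,229) is the purple look-alike. The pad is at (269,220) and the pale grip bar is at about (388,235). I'll confirm in an enlarged crop and measure.

```bash
cat > h.py <<'E'
import numpy as np, cv2
from scipy.spatial.transform import Rotation as R
from workcell import bot, vision
def cal(n):
    c=vision.get_calibration(n); K=np.array([[c['fx'],0,c['cx']],[0,c['fy'],c['cy']],[0,0,1]])
    return K,np.array(c['rvec'],float),np.array(c['tvec'],float)
def back(n,uv,z):
    K,r,t=cal(n); Rm=cv2.Rodrigues(r)[0]; o=-Rm.T@t
    d=Rm.T@np.linalg.inv(K)@np.array([*uv,1.]); return o+d*(z-o[2])/d[2]
def proj(n,P):
    K,r,t=cal(n); return cv2.projectPoints(np.atleast_2d(np.array(P,float)),r,t,K,None)[0].reshape(-1,2)
def pose():
    o=bot.get_obs(); return o['ee_pos'],R.from_euler('xyz',o['tcp_rot'],degrees=True),o
E
python3 - <<'E'
from h import *
im=cv2.imread("pics/top0.png"); a=im[165:265,235:455]
cv2.imwrite("pics/crop1.png",cv2.resize(a,None,fx=3.6,fy=3.6,interpolation=cv2.INTER_CUBIC))
hsv=cv2.cvtColor(im,cv2.COLOR_BGR2HSV)
def blob(lo,hi,box):
    m=cv2.inRange(hsv,lo,hi); k=np.zeros_like(m);k[box[1]:box[3],box[0]:box[2]]=1;m*=k
    c=max(cv2.findContours(m,0,2)[0],key=cv2.contourArea); return cv2.minAreaRect(c),c
(r,c)=blob((105,120,60),(125,255,255),(360,165,450,260)); b=cv2.boxPoints(r);print('hatch',r)
P=[back('top',p,.081) for p in b];print(np.round(P,4)); print('ctr',np.mean(P,0))
(r,c)=blob((0,0,130),(180,40,200),(235,185,300,250));b=cv2.boxPoints(r);P=[back('top',p,.006) for p in b];print('mat',np.round(P,4),np.mean(P,0))
(r,c)=blob((5,120,120),(22,255,255),(390,195,425,230));print('tape',r,back('top',r[0],.100))
for p in [(370,218),(405,250)]: print(back('top',p,.078))
E
```

```text
hatch ((404.74969482421875, 212.14747619628906), (57.61992645263672, 46.43403625488281), 37.69424057006836)
[[ 0.4913 -0.2412  0.081 ]
 [ 0.5967 -0.3217  0.081 ]
 [ 0.4978 -0.4485  0.081 ]
 [ 0.3945 -0.3677  0.081 ]]
ctr [ 0.49508037 -0.34475028  0.081     ]
mat [[ 0.4044  0.1276  0.006 ]
 [ 0.5534  0.1233  0.006 ]
 [ 0.5455 -0.0268  0.006 ]
 [ 0.397  -0.0204  0.006 ]] [0.47508603 0.05091159 0.006     ]
tape ((407.0, 212.0), (20.0, 20.0), 90.0) [ 0.49360199 -0.34768986  0.1       ]
[ 0.47721157 -0.24773875  0.078     ]
[ 0.38905298 -0.34505723  0.078     ]
```

View pics/crop1.png

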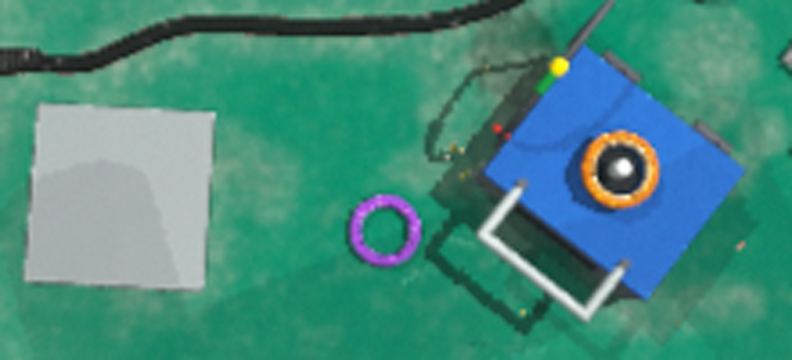

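The crop confirms it: amber roll with the pin in its hole at crop (620,168), bar on the lower-left side at about (534,276), quadrant on the upper-left side. That gives case yaw ≈ -37.4°, and the measured sizes (132×160 for the hatch, 150 for the pad) match the listed ones. Next I'll move above the roll and turn the jaws along case x.

```bash
python3 -m crank '-.007 .004 .037 0 -.06 0; -.016 .01 .085 0 -.14 0; -.025 .015 .135 0 -.22 0; -.034 .02 .185 0 -.3 0; -.043 .026 .235 0 -.38 0; -.052 .032 .285 0 -.46 0; -.06 .037 .328 0 -.54 0; -.066 .04 .3615 0 -.599 0' -1 && python3 -m crank '0 0 0 0 0 0;0 0 0 0 0 0;0 0 0 0 0 0'
python3 - <<'E'
from h import *
p,r,o=pose();print(p,o['tcp_rot'],o['q'],o['opening'])
im=vision.camera('wrist')[:,:,::-1].copy()
C=np.array([.4945,-.346]);ex=np.array([.795,-.607]);ey=-np.array([-.607,-.795])
f=lambda x,y,z:[*(C+x*ex+y*ey),z]
pts=[f(-.103,0,.078),f(-.065,.08,.081),f(-.065,-.08,.081),f(.065,.08,.081),f(.065,-.08,.081),f(0,0,.121)]
for n,i in(('wrist',im),):
    for q in proj(n,pts): cv2.drawMarker(i,tuple(int(round(v)) for v in q),(255,255,0),0,12)
    print(n,proj(n,pts).round(1).tolist())
cv2.imwrite('pics/w1.png',im)
E
```

```text
time: 0.9
ee_pos: [0.4971, -0.3442, 0.2011]
tcp_rot: [-90.0, 0.1, -37.1]
wrist_force: [-0.1, -0.3, 0.2]
opening: 0.0856
time: 1.2
ee_pos: [0.4943, -0.3468, 0.2023]
tcp_rot: [-90.0, 0.0, -37.5]
wrist_force: [0.1, -0.1, -0.6]
opening: 0.0851
[ 0.49431479 -0.34676066  0.20232224] [-9.00129330e+01  1.26031834e-02 -3.74819943e+01] [-3.50439492e+01  1.18422565e+01  1.33195983e+01  9.14904837e+01
 -1.23851883e-02  9.24380451e+01] 0.08508573555995619
wrist [[202.9, 189.5], [235.3, 98.7], [249.3, 266.2], [391.1, 98.3], [378.3, 266.0], [313.4, 205.0]]
```

View pics/w1.png

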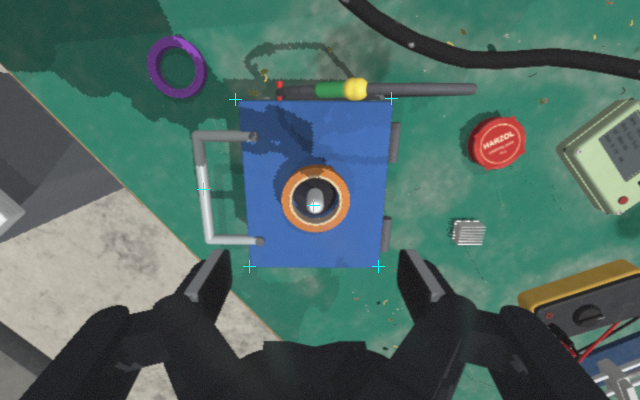

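Roll at (316,199), pin tip at about (315,206), bar middle at about (203,187). All are within 3 px of the prediction. I'll refine with the ring's outline.

Run:
```python
from h import *
im=cv2.imread('pics/w1.png');hsv=cv2.cvtColor(im,cv2.COLOR_BGR2HSV)
m=cv2.inRange(hsv,(5,120,80),(22,255,255));m[:150]=0;m[250:]=0;m[:,:260]=0;m[:,370:]=0
c=max(cv2.findContours(m,0,1)[0],key=cv2.contourArea);h=cv2.convexHull(c)
P=np.array([back('wrist',q[0],.100)[:2] for q in h]).astype(np.float32)
print(cv2.fitEllipse(h),cv2.minEnclosingCircle(P),cv2.fitEllipse(P))
for q in [(197,132),(208,242)]: print(back('wrist',q,.078))
```

```text
((315.2781677246094, 198.08224487304688), (66.12565612792969, 67.16303253173828), 60.57914352416992) ((0.4952334761619568, -0.3493685722351074), 0.030700024217367172) ((0.49424734711647034, -0.34889116883277893), (0.05758598819375038, 0.06030375882983208), 135.26487731933594)
[ 0.44549747 -0.24249048  0.078     ]
[ 0.37831687 -0.32570669  0.078     ]
```

```bash
python3 -m crank '.001 .02 -.001 0 0 0;.001 .045 -.001 0 0 0;.001 .07 -.001 0 0 0;.001 .085 -.001 0 0 0;.001 .095 -.001 0 0 0;.001 .101 -.001 0 0 0;.001 .105 -.001 0 0 0;.001 .106 -.001 0 0 0' - 20 && python3 -m crank '0 0 0 0 0 0;0 0 0 0 0 0;0 0 0 0 0 0;0 0 0 0 0 0;0 0 0 0 0 0;0 0 0 0 0 0;0 0 0 0 0 0;0 0 0 0 0 0' 1 20; python3 -c "
from h import *
cv2.imwrite('pics/w2.png',vision.camera('wrist')[:,:,::-1])"
```

```text
time: 2.05
ee_pos: [0.4953, -0.3479, 0.0966]
tcp_rot: [-90.0, -0.0, -37.4]
wrist_force: [0.3, 0.7, 0.4]
opening: 0.0856
time: 2.85
ee_pos: [0.4955, -0.3479, 0.0969]
tcp_rot: [-90.0, -0.1, -37.4]
wrist_force: [-0.2, -0.4, 5.0]
opening: 0.0567
```

View pics/w2.png

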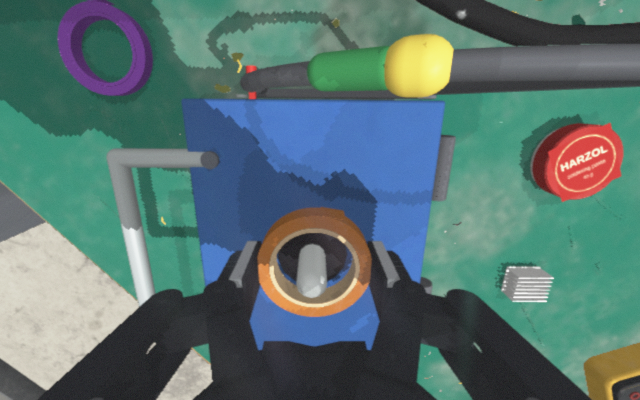

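Roll is between the pads at (313,260) with a 56.7 mm opening. Lifting straight up.

```bash
python3 -m crank '0 -.004 0 0 0 0;0 -.012 0 0 0 0;0 -.024 0 0 0 0;0 -.04 0 0 0 0;0 -.06 0 0 0 0;0 -.085 0 0 0 0;0 -.11 0 0 0 0;0 -.13 0 0 0 0' && python3 -m crank '0 -.004 0 0 0 0;0 -.004 0 0 0 0'
python3 - <<'E'
from h import *
cv2.imwrite('pics/w3.png',cv2.resize(vision.camera('wrist')[:,:,::-1],None,fx=.7,fy=.7))
p,r,o=pose(); d=np.array([.468,.045,p[2]])-p; print(p,o['q'].round(1),r.inv().apply(d))
E
```

```text
time: 3.7
ee_pos: [0.4952, -0.3478, 0.2289]
tcp_rot: [-90.0, -0.1, -37.4]
wrist_force: [0.4, -0.9, -0.6]
opening: 0.0564
time: 3.9
ee_pos: [0.4954, -0.3479, 0.2311]
tcp_rot: [-90.0, -0.1, -37.4]
wrist_force: [0.1, -0.3, -0.6]
opening: 0.0563
[ 0.49515923 -0.34772001  0.22983582] [-35.1  12.5  17.2  94.7  -0.   92.3] [-2.60195680e-01  6.94263509e-05  2.95406220e-01]
```

View pics/w3.png

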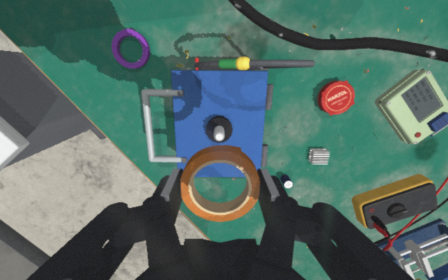

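The roll is held level. The 5 N push at closing shows the tips had reached the hatch top, so they stand about 10 mm below the roll and it would fall that far at the pad. I'm straight above the pin, so I'll lower it back, re-grip about 8 mm higher and lift again.

```bash
python3 -m crank '0 .03 0 0 0 0;0 .06 0 0 0 0;0 .085 0 0 0 0;0 .105 0 0 0 0;0 .12 0 0 0 0;0 .128 0 0 0 0;0 .131 0 0 0 0;0 .132 0 0 0 0' && python3 -m crank '0 0 0 0 0 0;0 0 0 0 0 0;0 0 0 0 0 0;0 0 0 0 0 0;0 -.003 0 0 0 0;0 -.006 0 0 0 0;0 -.007 0 0 0 0;0 -.007 0 0 0 0' -.65 20 && python3 -m crank '0 0 0 0 0 0;0 0 0 0 0 0;0 0 0 0 0 0;0 0 0 0 0 0;0 0 0 0 0 0;0 0 0 0 0 0;0 0 0 0 0 0' 1 20
```

```text
time: 4.75
ee_pos: [0.4953, -0.3478, 0.0985]
tcp_rot: [-90.0, -0.0, -37.4]
wrist_force: [0.1, -0.2, 0.4]
opening: 0.0565
time: 5.55
ee_pos: [0.4953, -0.3478, 0.1057]
tcp_rot: [-90.0, -0.0, -37.4]
wrist_force: [-0.0, 0.3, -0.3]
opening: 0.0706
time: 6.25
ee_pos: [0.4952, -0.3477, 0.1055]
tcp_rot: [-90.0, -0.0, -37.4]
wrist_force: [-0.4, 1.7, 4.6]
opening: 0.0557
```

```bash
python3 -m crank '0 -.004 0 0 0 0;0 -.012 0 0 0 0;0 -.024 0 0 0 0;0 -.04 0 0 0 0;0 -.06 0 0 0 0;0 -.085 0 0 0 0;0 -.11 0 0 0 0;0 -.122 0 0 0 0' - 40 && python3 -m crank '0 -.004 0 0 0 0;0 -.004 0 0 0 0'
python3 - <<'E'
from h import *
cv2.imwrite('pics/w4.png',cv2.resize(vision.camera('wrist')[:,:,::-1],None,fx=.7,fy=.7))
p,r,o=pose(); d=np.array([.468,.045,p[2]])-p; print(p,o['q'].round(1),r.inv().apply(d))
E
```

```text
time: 7.05
ee_pos: [0.4957, -0.348, 0.2306]
tcp_rot: [-90.0, -0.2, -37.4]
wrist_force: [0.1, -0.7, 0.5]
opening: 0.0547
time: 7.25
ee_pos: [0.4953, -0.3478, 0.2312]
tcp_rot: [-90.0, -0.0, -37.4]
wrist_force: [-0.3, 1.2, -0.5]
opening: 0.0544
[ 0.49510776 -0.34765499  0.23041425] [-35.1  12.6  17.3  94.8  -0.   92.3] [-2.60089457e-01  2.38212941e-04  2.95408516e-01]
```

View pics/w4.png

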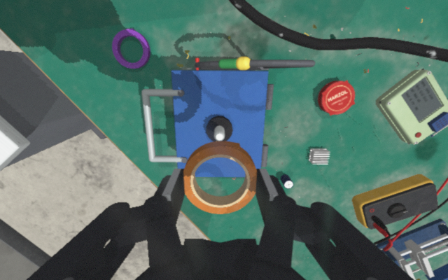

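```bash
python3 -m crank '-.018 0 .02 0 -.04 0;-.048 0 .055 0 -.12 0;-.082 0 .093 0 -.21 0;-.116 0 .132 0 -.3 0;-.15 0 .17 0 -.39 0;-.184 0 .209 0 -.48 0;-.215 0 .244 0 -.56 0;-.242 0 .275 0 -.61 0' && python3 -m crank '-.008 0 .009 0 -.02 0;-.015 0 .022 0 -.03 0;-.015 0 .022 0 -.03 0;-.015 0 .022 0 -.03 0'
python3 - <<'E'
from h import *
cv2.imwrite('pics/w5.png',cv2.resize(vision.camera('wrist')[:,:,::-1],None,fx=.7,fy=.7))
p,r,o=pose(); d=np.array([.470,.047,p[2]])-p; print(p,o['tcp_rot'],o['q'].round(1),r.inv().apply(d))
E
```

```text
time: 8.1
ee_pos: [0.4689, 0.0199, 0.23]
tcp_rot: [-90.0, 0.1, -2.3]
wrist_force: [0.9, -0.2, -0.1]
opening: 0.0547
time: 8.5
ee_pos: [0.456, 0.0398, 0.231]
tcp_rot: [-90.0, 0.0, -0.8]
wrist_force: [1.0, -0.0, -0.3]
opening: 0.0547
[0.4561246  0.03955021 0.23104231] [-9.00140035e+01  9.62615449e-03 -8.32596270e-01] [ 5.  -7.8 -3.7 94.1 -0.  95.8] [ 1.37656833e-02 -4.18261001e-06  7.65062380e-03]
```

View pics/w5.png

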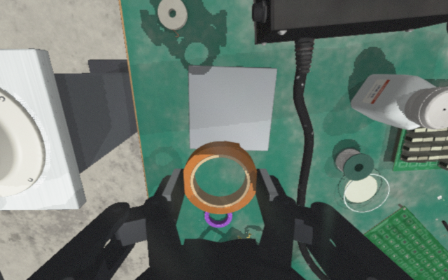

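Pad at crop (233,108), clear around it. The hose is at (305,110), outside the jaw span. Lowering.

```bash
python3 -m crank '.003 .02 .002 0 0 0;.007 .05 .005 0 0 0;.01 .085 .007 0 0 0;.01 .12 .007 0 0 0;.01 .15 .007 0 0 0;.01 .17 .007 0 0 0;.01 .182 .007 0 0 0;.01 .19 .007 0 0 0' && python3 -m crank '0 .005 0 0 0 0;0 .01 0 0 0 0;0 .014 0 0 0 0;0 .017 0 0 0 0;0 .017 0 0 0 0' && python3 -m crank '0 .001 0 0 0 0;0 .002 0 0 0 0;0 .002 0 0 0 0'
```

```text
time: 9.35
ee_pos: [0.466, 0.0464, 0.0405]
tcp_rot: [-90.0, 0.0, -0.8]
wrist_force: [-0.0, -0.5, -0.5]
opening: 0.0548
time: 9.85
ee_pos: [0.4661, 0.0473, 0.0242]
tcp_rot: [-90.0, 0.0, -0.7]
wrist_force: [-0.1, 0.1, 1.1]
opening: 0.0547
time: 10.15
ee_pos: [0.4661, 0.0473, 0.0223]
tcp_rot: [-90.0, -0.0, -0.7]
wrist_force: [0.2, 0.2, -0.3]
opening: 0.0543
```

```bash
for i in 1 2 3; do python3 -m crank '0 .001 0 0 0 0;0 .0015 0 0 0 0;0 .0015 0 0 0 0'|grep -E 'ee|force'; done; python3 -c "
from h import *
cv2.imwrite('pics/w6.png',vision.camera('wrist')[100:,80:560,::-1])"
```

```text
ee_pos: [0.4662, 0.0472, 0.021]
wrist_force: [-0.2, 0.2, 2.0]
ee_pos: [0.4662, 0.0473, 0.0209]
wrist_force: [-7.1, -1.3, 17.5]
ee_pos: [0.4663, 0.0473, 0.0207]
wrist_force: [-12.4, -1.2, 29.8]
```

View pics/w6.png

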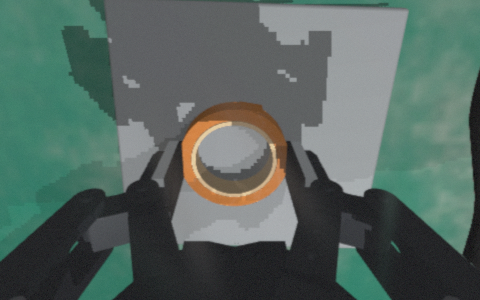

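Contact came at TCP 0.0208 against a predicted 0.0205, so the roll is on the pad. I'll relieve the press, open and rise.

```bash
python3 -m crank '0 -.002 0 0 0 0;0 -.003 0 0 0 0;0 -.003 0 0 0 0' && python3 -m crank '0 0 0 0 0 0;0 0 0 0 0 0;0 0 0 0 0 0;0 0 0 0 0 0;0 0 0 0 0 0;0 0 0 0 0 0' -.8 20 && python3 -m crank '0 -.005 0 0 0 0;0 -.015 0 0 0 0;0 -.035 0 0 0 0;0 -.065 0 0 0 0;0 -.1 0 0 0 0;0 -.14 0 0 0 0;0 -.17 0 0 0 0;0 -.18 0 0 0 0'
python3 - <<'E'
from h import *
im=vision.camera('top')[:,:,::-1].copy();hsv=cv2.cvtColor(im,cv2.COLOR_BGR2HSV)
wi=vision.camera('wrist')[:,:,::-1].copy();cv2.imwrite('pics/w7.png',wi)
hs=cv2.cvtColor(wi,cv2.COLOR_BGR2HSV)
m=cv2.inRange(hs,(5,120,80),(22,255,255));c=max(cv2.findContours(m,0,1)[0],key=cv2.contourArea);h=cv2.convexHull(c)
P=np.array([back('wrist',q[0],.015)[:2] for q in h]).astype(np.float32);print(cv2.fitEllipse(h),cv2.fitEllipse(P))
p,r,o=pose();print(p,o['tcp_rot'],o['q'].round(2))
E
```

```text
time: 11.4
ee_pos: [0.4663, 0.0473, 0.021]
tcp_rot: [-90.0, -0.0, -0.7]
wrist_force: [-1.1, -0.7, 5.5]
opening: 0.0547
time: 12.0
ee_pos: [0.4661, 0.0472, 0.0207]
tcp_rot: [-90.0, 0.0, -0.7]
wrist_force: [0.2, -0.3, -0.9]
opening: 0.0763
time: 12.8
ee_pos: [0.4671, 0.0474, 0.2051]
tcp_rot: [-90.0, -0.3, -0.7]
wrist_force: [0.5, -0.1, -0.6]
opening: 0.0769
((312.3815002441406, 173.904541015625), (49.82900619506836, 50.311588287353516), 14.191588401794434) ((0.4650556743144989, 0.046699393540620804), (0.056882068514823914, 0.05893111601471901), 175.1102752685547)
[0.46677282 0.04732336 0.20266688] [-89.97652642  -0.17800608  -0.7441425 ] [ 5.79 -6.88 -6.02 90.68  0.   96.53]
```

The roll lies flat at (0.465, 0.047), 10 mm from the pad's middle, with a round outline 58 mm across. Now to a stand-off in front of the bar.

```bash
python3 -m crank '-.006 -.001 -.018 0 .04 0;-.018 -.003 -.058 0 .12 0;-.03 -.006 -.098 0 .21 0;-.043 -.008 -.138 0 .3 0;-.056 -.01 -.18 0 .39 0;-.07 -.013 -.224 0 .48 0;-.083 -.015 -.265 0 .57 0;-.093 -.017 -.298 0 .64 0' -.3 30 && python3 -m crank '0 0 0 0 0 0;0 0 0 0 0 0'
python3 - <<'E'
from h import *
p,r,o=pose();print(p,o['tcp_rot'],o['q'].round(2),o['opening'])
B=np.array([.412,-.284,.078]);a=np.radians(-37.45);ex=np.array([np.cos(a),np.sin(a),0]);ez=np.array([0,0,1.]);ey=np.cross(ez,ex)
f=np.radians(45);y=np.cos(f)*ex-np.sin(f)*ez;x=np.cos(f)*ez+np.sin(f)*ex
T=R.from_matrix(np.c_[x,y,ey]);P=B-.09*y
print(r.inv().apply(P-p),(r.inv()*T).as_rotvec())
E
```

```text
time: 13.7
ee_pos: [0.3677, -0.2512, 0.2163]
tcp_rot: [-90.0, 0.1, -37.7]
wrist_force: [0.4, 0.2, -0.1]
opening: 0.0554
time: 13.9
ee_pos: [0.3685, -0.2498, 0.2164]
tcp_rot: [-90.0, 0.1, -37.5]
wrist_force: [-0.1, -0.4, -0.8]
opening: 0.0555
[ 0.3685398  -0.24975266  0.21640367] [-89.99519436   0.13013014 -37.49643892] [-3.413e+01 -9.640e+00 -6.940e+00  9.283e+01  1.000e-02  9.336e+01] 0.055466190282570806
[-0.00814206  0.07478268 -0.00077464] [ 2.37970027e-04 -8.01922706e-04 -7.87669284e-01]
```

Pitch to 45° and descend to the stand-off, then look.

```bash
python3 -m crank '-.001 .009 0 0 0 -.1;-.002 .018 0 0 0 -.2;-.003 .028 0 0 0 -.3;-.004 .037 0 0 0 -.4;-.005 .047 0 0 0 -.5;-.006 .056 0 0 0 -.6;-.007 .066 0 0 0 -.7;-.008 .075 0 0 0 -.787' && python3 -m crank '0 0 0 0 0 0;0 0 0 0 0 0'
python3 - <<'E'
from h import *
p,r,o=pose();print(p,o['q'].round(2),o['opening'])
B=np.array([.412,-.284,.078]);print(r.inv().apply(B-p))
im=vision.camera('wrist')[:,:,::-1].copy()
a=np.radians(-37.45);ey=np.array([-np.sin(a),np.cos(a),0])
for s in(-.05,0,.05):
  q=proj('wrist',B+s*ey)[0];print(q);cv2.drawMarker(im,tuple(int(v) for v in q),(255,255,0),0,12)
cv2.imwrite('pics/w8.png',im)
E
```

```text
time: 14.7
ee_pos: [0.4069, -0.268, 0.1413]
tcp_rot: [-90.4, -42.7, -37.3]
wrist_force: [0.8, 0.2, 0.6]
opening: 0.0559
time: 14.9
ee_pos: [0.406, -0.2678, 0.1428]
tcp_rot: [-90.4, -42.5, -37.3]
wrist_force: [-0.2, 0.4, 1.1]
opening: 0.0553
[ 0.4059967  -0.26781579  0.14279419] [-30.7  -48.53 -51.03  45.22  -4.81  94.87] 0.055308983548297656
[-0.03301523  0.0576854  -0.00886824]
[269.04658858 287.53862022]
[265.75729562 228.77221751]
[261.92857385 160.36839663]
```

View pics/w8.png

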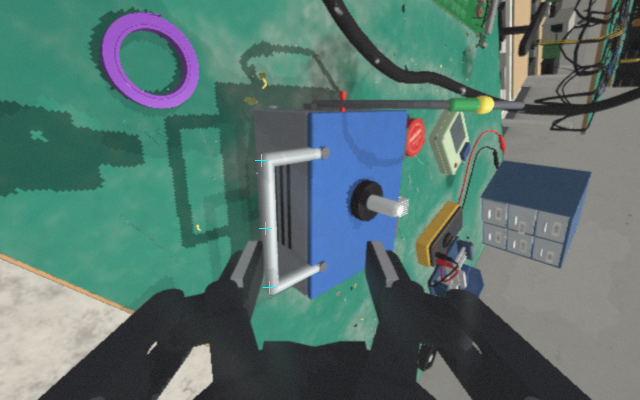

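The arm hit joint 2's limit (-48.5°), so 45° is too shallow in front of the case. Bar markers agree with the picture: bar at (261,160) to (269,288). I'll fit a quick planar arm model from the logged joint/TCP pairs to choose a feasible pitch.

Run:
```python
from h import *
from scipy.optimize import least_squares
D=[([5.01,10.03,95.1],[.1723,-.5221,.2416]),([11.842,13.32,91.49],[.49431,-.34676,.20232]),([12.55,17.25,94.75],[.49514,-.3477,.2302]),([-7.8,-3.7,94.1],[.4561,.03955,.2310]),([-6.88,-6.02,90.68],[.46677,.04732,.20267]),([-9.64,-6.94,92.83],[.36854,-.24975,.2164]),([-48.53,-51.03,45.22],[.4060,-.2678,.1428])]
A=[];b=[]
for q,p in D:
    q2,q3,q4=np.radians(q);g=q2-q3;f=g+q4
    A+=[[1,0,np.sin(q2),np.cos(g),np.sin(g),np.cos(f)],[0,1,np.cos(q2),-np.sin(g),np.cos(g),-np.sin(f)]]
    b+=[np.hypot(*p[:2]),p[2]]
# regularise (z0,B mix): min norm
s,res,rk,sv=np.linalg.lstsq(np.array(A),np.array(b),rcond=1e-3);print(s.round(3),rk,sv.round(3),np.abs(np.array(A)@s-b).max())
def fk(q,f):
    q2,q3=q;g=q2-q3
    return np.array([s[0]+s[2]*np.sin(q2)+s[3]*np.cos(g)+s[4]*np.sin(g)+s[5]*np.cos(f),s[1]+s[2]*np.cos(q2)-s[3]*np.sin(g)+s[4]*np.cos(g)-s[5]*np.sin(f)])
B=np.array([.412,-.284,.078]);a=np.radians(-37.45);ex=np.array([np.cos(a),np.sin(a),0]);H=B+.168*ex
for th,back_,fs in [(0,0,(45,55,65,75,85)),(0,.06,(55,65,75)),(.6,0,(65,75)),(.95,0,(65,75)),(1.3,0,(65,75,85))]:
    for fd in fs:
        f=np.radians(fd);P=H-.168*np.cos(th)*ex+np.array([0,0,.168*np.sin(th)])+(.004-back_)*(np.cos(f)*ex-np.array([0,0,np.sin(f)]))
        o=least_squares(lambda q:fk(q,f)-[np.hypot(*P[:2]),P[2]],[0,0]);q=np.degrees(o.x);print(th,back_,fd,q.round(1),round(fd-q[0]+q[1],1),o.cost<1e-8)
```

```text
[0.004 0.162 0.42  0.515 0.034 0.419] 6 [5.222 3.741 0.815 0.248 0.08  0.044] 0.00017675203306091736
0 0 45 [-46.9 -59.4] 32.4 True
0 0 55 [-36.6 -49.6] 42.1 True
0 0 65 [-26.5 -39.8] 51.8 True
0 0 75 [-16.5 -30. ] 61.5 True
0 0 85 [ -6.5 -20.2] 71.3 True
0 0.06 55 [-43.9 -47.5] 51.4 True
0 0.06 65 [-31.5 -36.7] 59.8 True
0 0.06 75 [-19.7 -25.9] 68.8 True
0.6 0 65 [-23.2 -27. ] 61.2 True
0.6 0 75 [-13.4 -17. ] 71.4 True
0.95 0 65 [-17.1 -18. ] 64.1 True
0.95 0 75 [-7.6 -7.3] 75.2 True
1.3 0 65 [-9.6 -9.1] 65.5 True
1.3 0 75 [-0.1  2.6] 77.6 True
1.3 0 85 [10.  14.8] 89.8 True
```

The model fits to 0.2 mm. A pitch of 60° is comfortable both at the bar and along the whole arc. Computing the stand-off.

```bash
cat >> h.py <<'E'
B=np.array([.412,-.284,.078]);a=np.radians(-37.45);ex=np.array([np.cos(a),np.sin(a),0]);ez=np.array([0,0,1.]);ey=np.cross(ez,ex)
def tool(fd):
    f=np.radians(fd);y=np.cos(f)*ex-np.sin(f)*ez;x=np.cos(f)*ez+np.sin(f)*ex
    return R.from_matrix(np.c_[x,y,ey]),x,y
E
python3 - <<'E'
from h import *
p,r,o=pose();T,x,y=tool(60)
print(r.inv().apply(B-.06*y-p),(r.inv()*T).as_rotvec())
E
```

```text
[-0.0212321  -0.00026063 -0.00891407] [0.00497013 0.00098775 0.21955783]
```

```bash
python3 -m crank '-.005 -.001 -.002 0 0 .05;-.01 -.001 -.004 0 0 .1;-.016 -.001 -.007 .003 0 .16;-.021 0 -.009 .005 .001 .22;-.021 0 -.009 .005 .001 .22;-.021 0 -.009 .005 .001 .22;-.021 0 -.009 .005 .001 .22' .29 30
python3 - <<'E'
from h import *
p,r,o=pose();T,x,y=tool(60);print(p,o['q'].round(1),o['opening'],r.inv().apply(B-p),(r.inv()*T).as_rotvec())
im=vision.camera('wrist')[:,:,::-1].copy()
for s in(-.05,0,.05):
  q=proj('wrist',B+s*ey)[0];cv2.drawMarker(im,tuple(int(v) for v in q),(255,255,0),0,12)
cv2.imwrite('pics/w9.png',im)
E
```

```text
time: 15.65
ee_pos: [0.3884, -0.2668, 0.13]
tcp_rot: [-90.0, -30.1, -37.5]
wrist_force: [-0.6, -0.2, -0.0]
opening: 0.0305
[ 0.38839187 -0.26677573  0.12998072] [-33.2 -37.9 -41.9  56.   -2.2  93.7] 0.03051232824641896 [-0.00080309  0.05962248  0.00072772] [ 0.00079511 -0.00130202  0.00190057]
```

View pics/w9.png

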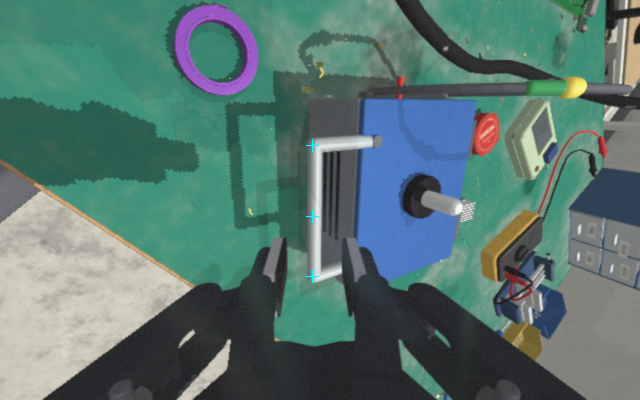

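Bar seen at x≈317 against the marks at 313, centred between the pads at (272) and (352). Advance 61 mm along the fingers, with 1 mm in tool x, then close.

```bash
python3 -m crank '0 .01 0 0 0 0;.001 .022 0 0 0 0;.001 .034 0 0 0 0;.001 .044 0 0 0 0;.001 .052 0 0 0 0;.001 .058 0 0 0 0;.001 .061 0 0 0 0;.001 .061 0 0 0 0' && python3 -m crank '0 0 0 0 0 0;0 0 0 0 0 0;0 0 0 0 0 0;0 0 0 0 0 0;0 0 0 0 0 0;0 0 0 0 0 0' 1 30
python3 - <<'E'
from h import *
p,r,o=pose();T,x,y=tool(60);G=p-.004*y;print(p,o['tcp_rot'],G-B)
for th in np.arange(.1,1.41,.1):
    d=.168*((1-np.cos(th))*ex+np.sin(th)*ez);print(round(th,1),T.inv().apply(d).round(3))
E
```

```text
time: 16.5
ee_pos: [0.4132, -0.2861, 0.0769]
tcp_rot: [-90.0, -30.0, -37.5]
wrist_force: [-0.3, -0.0, -0.5]
opening: 0.0305
time: 17.1
ee_pos: [0.4125, -0.2855, 0.0769]
tcp_rot: [-90.0, -29.9, -37.5]
wrist_force: [-6.3, 4.1, 0.5]
opening: 0.0084
[ 0.41253091 -0.28551258  0.07693175] [-90.00295196 -29.92823961 -37.54619795] [-0.00105686 -0.00029644  0.00239585]
0.1 [ 0.009 -0.014  0.   ]
0.2 [ 0.02  -0.027  0.   ]
0.3 [ 0.031 -0.039  0.   ]
0.4 [ 0.044 -0.05   0.   ]
0.5 [ 0.058 -0.059  0.   ]
0.6 [ 0.073 -0.067  0.   ]
0.7 [ 0.088 -0.074  0.   ]
0.8 [ 0.104 -0.079  0.   ]
0.9 [ 0.121 -0.082  0.   ]
1.0 [ 0.138 -0.084  0.   ]
1.1 [ 0.154 -0.084  0.   ]
1.2 [ 0.171 -0.082 -0.   ]
1.3 [ 0.188 -0.079  0.   ]
1.4 [ 0.204 -0.074  0.   ]
```

Gripped: 8.4 mm opening on the 10 mm bar. Raising along the arc to 0.4 rad first.

```bash
python3 -m crank '.002 -.003 0 0 0 0;.005 -.007 0 0 0 0;.009 -.014 0 0 0 0;.014 -.021 0 0 0 0;.02 -.027 0 0 0 0;.031 -.039 0 0 0 0;.038 -.045 0 0 0 0;.044 -.05 0 0 0 0'
```

```text
time: 17.9
ee_pos: [0.4223, -0.293, 0.1427]
tcp_rot: [-90.0, -29.8, -37.5]
wrist_force: [-13.5, 10.5, 4.8]
opening: 0.0086
```

Lift works. About 17 N acts along case −x (radial misfit), so I'm offsetting the arc 2 mm back.

```bash
python3 -m crank '.005 -.006 0 0 0 0;.012 -.01 0 0 0 0;.019 -.014 0 0 0 0;.027 -.018 0 0 0 0;.035 -.022 0 0 0 0;.042 -.025 0 0 0 0;.05 -.028 0 0 0 0;.058 -.03 0 0 0 0'
python3 - <<'E'
from h import *
p,r,o=pose();v=p+0-B-.168*ex;print(v@ex,v[2],v@ey,np.hypot(v@ex,v[2]),np.arctan2(v[2],-(v@ex)))
E
```

```text
time: 18.7
ee_pos: [0.4518, -0.3159, 0.1994]
tcp_rot: [-90.0, -30.1, -37.6]
wrist_force: [-7.5, 4.9, 5.3]
opening: 0.0087
-0.11700829942848777 0.12140739380186215 -0.0011046944113868283 0.16861404865819185 0.8038474323518745
```

```bash
python3 -m crank '.008 -.002 0 0 0 0;.02 -.004 0 0 0 0;.032 -.005 0 0 0 0;.044 -.005 0 0 0 0;.056 -.005 0 0 0 0;.067 -.003 0 0 0 0;.08 -.001 0 0 0 0;.092 .002 0 0 0 0' && python3 -m crank '0 0 0 0 0 0;0 0 0 0 0 0;0 0 0 0 0 0'
python3 - <<'E'
from h import *
p,r,o=pose();v=p+0-B-.168*ex;print(np.hypot(v@ex,v[2]),np.arctan2(v[2],-(v@ex)))
cv2.imwrite('pics/t10.png',vision.camera('wrist')[:,:,::-1])
E
```

```text
time: 19.5
ee_pos: [0.5161, -0.3656, 0.2429]
tcp_rot: [-90.0, -30.1, -37.6]
wrist_force: [-3.0, -2.0, -0.4]
opening: 0.0084
time: 19.8
ee_pos: [0.5153, -0.3649, 0.2428]
tcp_rot: [-90.0, -30.1, -37.6]
wrist_force: [-2.7, -2.9, 4.5]
opening: 0.0086
0.16884661654321348 1.3512560606268849
```

View pics/t10.png

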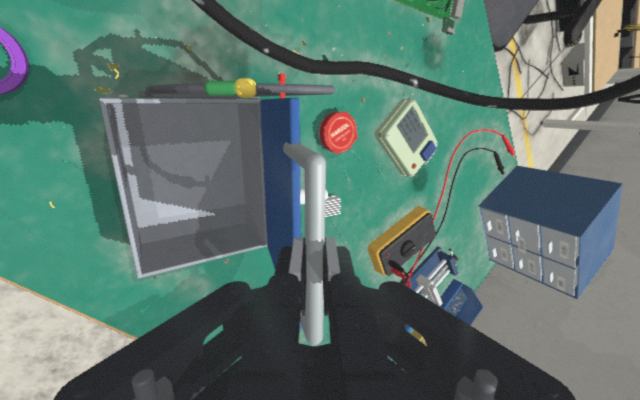

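Hatch up at about 1.35 rad: pointer (282,85) is well past the yellow mark (245,88), and the bar is held. Bringing it back to 0.945.

```bash
python3 -m crank '-.008 -.0025 0 0 0 0;-.017 -.0045 0 0 0 0;-.026 -.0055 0 0 0 0;-.036 -.007 0 0 0 0;-.046 -.007 0 0 0 0;-.055 -.007 0 0 0 0;-.063 -.0065 0 0 0 0;-.0675 -.006 0 0 0 0' && python3 -m crank '0 0 0 0 0 0;0 0 0 0 0 0;0 0 0 0 0 0;0 0 0 0 0 0;0 0 0 0 0 0'
python3 - <<'E'
from h import *
p,r,o=pose();v=p+0-B-.168*ex;print(np.hypot(v@ex,v[2]),np.arctan2(v[2],-(v@ex)),o['wrist_force'])
w=vision.camera('wrist')[:,:,::-1][30:330,30:430];t=vision.camera('top')[:,:,::-1][165:265,230:450]
t=cv2.resize(t,(400,182),interpolation=cv2.INTER_CUBIC)
cv2.imwrite('pics/f11.png',cv2.resize(np.vstack([w,t]),None,fx=1.2,fy=1.2))
E
```

```text
time: 20.65
ee_pos: [0.4659, -0.3263, 0.2129]
tcp_rot: [-90.0, -30.0, -37.5]
wrist_force: [-2.7, -0.1, 5.4]
opening: 0.0085
time: 21.15
ee_pos: [0.4664, -0.3266, 0.2134]
tcp_rot: [-90.0, -30.0, -37.5]
wrist_force: [-4.6, 0.8, 7.0]
opening: 0.0086
0.1676242566646425 0.9399952117032959 [-4.56304092  0.83926404  7.01700443]
```

No more pictures, so I'll check numerically: pointer against quadrant colours in the wrist image, and the roll in the top image.

Run:
```python
from h import *
w=vision.camera('wrist')[:,:,::-1].copy();hs=cv2.cvtColor(w,cv2.COLOR_BGR2HSV)
def blobs(hs,ranges,k,mn=8):
    m=sum(cv2.inRange(hs,*q) for q in ranges);n,_,s,c=cv2.connectedComponentsWithStats(m)
    for i in range(1,n):
        if s[i,4]>=mn: print(k,c[i].round(1),s[i])
H=B+.168*ex
for th in(.8,.86,.95,1.03,1.1,1.2): print(th,proj('wrist',H-.095*np.cos(th)*ex+.095*np.sin(th)*ez+.086*ey)[0].round(1))
blobs(hs[:160,:430],[((0,150,120),(6,255,255)),((174,150,120),(180,255,255))],'red')
blobs(hs[:160,:430],[((24,120,120),(33,255,255))],'yellow',20)
blobs(hs[:160,:430],[((50,180,80),(65,255,255))],'green',60)
t=vision.camera('top')[:,:,::-1];ht=cv2.cvtColor(t,cv2.COLOR_BGR2HSV)[180:260,230:310]
m=cv2.inRange(ht,(5,120,80),(22,255,255));ys,xs=np.nonzero(m);u=(230+(xs.min()+xs.max())/2,180+(ys.min()+ys.max())/2);print('tape',len(xs),back('top',u,.014))
p,r,o=pose();v=p-H;print(np.arctan2(v[2],-(v@ex)),o['wrist_force'],o['time'],np.abs(o['qd']).max())
```

```text
0.8 [305.2  88.9]
0.86 [313.5  88.8]
0.95 [326.2  88.7]
1.03 [337.7  88.6]
1.1 [347.7  88.6]
1.2 [361.7  88.7]
red [327.4  78. ] [325  75   6   8  42]
red [387.3 132.5] [373 113  30  40 677]
yellow [351.1  89. ] [343  80  19  19 272]
tape 139 [0.46584991 0.04737642 0.014     ]
0.9399686272513095 [-4.91170013  1.82122338  6.62909192] 21.35 0.11254320208103176
```

The pointer at pixel column 327 reads 0.93–0.95 rad, in the green band, with the yellow mark beyond it at 351. The bar's position gives 0.94 and the arm is still. Handing in.

```bash
python3 -c "
from workcell import bot
print(bot.job_done(),bot.get_obs()['time'])"
```

```text
the job is handed in; nothing more can be done
the job is handed in; nothing more can be done
```

The job is handed in at about 21.4 s of the 58 s; the interface reports no verdict.

- **Tape roll:** I lifted it straight up off the spindle, lowered it back once to grip it higher, then lifted it again. I set it on the pad by feel and released it with the hatch shut. The last check puts it flat at about (0.466, 0.047), roughly 10 mm from the pad's middle.
- **Hatch:** I raised it by the bar to about 1.35 rad, pointer well past the yellow mark. I then brought it back and am still holding it, with 30 N of grip. The bar's position gives 0.94 rad and the pointer in the wrist image gives 0.93–0.95 rad, both inside the green band, and the arm was at rest.

**What went wrong or disagreed:**
- **Pitch:** My first 45° approach to the bar ran joint 2 to its limit, so I changed to 60°.
- **Radial pull:** About 17 N built up early in the lift. A 2 mm offset brought it down, and about 8 N of wrist force remained at the end.
- **Final checks:** The picture limit meant these were made by colour and calibration, not by eye. My filter did not pick up the green band itself, so the pointer was judged against the yellow mark and the computed arc.
- **Bystanders:** I did not re-measure them at the end. No unexpected contact force showed along the way.

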